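# Put the gas nozzle away and shut its clamshell case

## Task

Put the spare gas nozzle (the plain tapered tube among the loose pieces on the left) into the small clamshell case that stands open in the middle of the table. Then swing the case's hinged upper half over and press it fully shut, so that the two halves meet edge to edge all round with the nozzle inside.

Things in the scene. Friction and masses are not known exactly. Their poses are not given: they have to be found in the camera images.
- gas_nozzle: MIG gas nozzle: smooth, slightly tapered round tube lying on the table, 68 mm long, 21 mm across, 60 g. Origin: middle of its underside; its y axis runs along its length. It lies among a bolt with a hexagon head, a square tube offcut and a thin dark pointed punch, which are not wanted.
- case: Lower half of the small sheet-metal clamshell case, fixed to the table: an open tray 110 (x) x 150 (y) x 24 mm high, walls and floor 3 mm. Origin: centre of its underside, on the table. Its x axis points across the case to the hinge: the hinge line runs along its y axis, at x = +55 mm and z = 24 mm (the rim), on the side away from the robot. -x is its front.
- case_lid (a joint): Angle of the upper half of the case about the hinge, rad: 0 = shut, rims together; about 1.57 = upright; it starts at 1.85 to 2.15 (stop at 2.2), leaning back away from the tray. The upper half is a shell of the same 110 x 150 x 24 mm, its hollow towards the tray when shut, with a small 12 mm thumb lip at the middle of its front edge; shut, the case is 48 mm high. The hinge is stiff: the upper half stays at any angle where it is left, and about 3 N at its free edge swings it.
- lid_edge (a point): Middle of the free (front) outer edge of the upper half: the corner of its outer face, 110 mm from the hinge and 24 mm outside its rim plane. Shut, it lies at x = -55 mm, z = 48 mm in the frame of the lower half.
There are look-alikes about, which are no part of the job. What is shaped like the gas_nozzle but green is not meant.

How it is judged:
By the outcome, as a careful person would: the job done as asked, in the order asked, and still so for the second after the job is handed in, with the robot touching nothing.
It also fails if it takes over 56 s, if anything falls off the work surface, if the arm or the gripper's body presses on something with over 40 N, if the wrist force passes 120 N, or if a joint passes its speed limit or range.

## Robot

A 7-joint arm with a two-finger parallel gripper is mounted at the origin on a cart in front of the work surface, level with it; the furniture and walls round the work are solid. World frame = base frame: x ahead of the robot, y to its left, z up, the work surface at z = 0. Lengths are in m, angles in rad, forces in N, time in s.
With the tool pointing down it reaches from about 0.425 to 0.925 m from the base axis. Payload 6.8 kg.
Tool frame: the origin (TCP) lies at the very end of the fingers, on their centre line; the grasp point (between the pads) lies grasp_offset behind it (grasp_offset is the distance from the TCP to the grasp point, in m); z points along the fingers, y is the direction in which the jaws open and shut (so a half turn about z gives the same grasp; the last joint's range is limited). The gripper opens to 85 mm and grips with 20 to 120 N. Pads are 22 mm wide; open, the fingers measure 114 mm over their backs; the gripper's body (76 mm by 85 mm) begins 54 mm behind the grasp point. The pads swing forward as they close: fully open they stand 13 mm farther back than shut.
Start: joints at [1.001, 0.477, 0.022, 1.555, -0.011, 1.109, -0.083], TCP at [0.301, -0.604, 0.197] pointing down, gripper open.
Joint ranges: [-2.96, 2.96], [-0.34, 2.1], [-1.41, 1.46], [0.24, 2.44], [-1.37, 4.51], [0.17, 1.92], [-2.96, 2.96]. Speed limits (rad/s): [2.39, 2.39, 3.14, 3.14, 3.14, 3.14, 3.14].

## Interface

Orientations are given as a unit quaternion [w, x, y, z].
In Python, from station import * gives the robot as it stands.
- The arm moves only by the shell command python3 -m handwheel 'ROWS' [FORCE]. ROWS is JSON, one flat list of numbers, 7 for each row, row after row: the shift along the world's x, y, z in cm, then the turn, a rotation vector about the world's x, y, z in degrees, then the opening, from 0 (shut) to 1 (fully open). In form: [tx, ty, tz, ax, ay, az, fingers, tx, ty, tz, ax, ay, az, fingers, ...]. A call has 1 to 8 rows; each row is the pose to reach, as a shift and turn from the pose measured when the call began; what a row does not reach only later rows make up. A row lasts 1/12 s, in which the tool goes at most 41.7 mm and 7.16 degrees, less where a joint would pass 70% of its speed; a pose out of reach is approached as far as the arm can. A call with a gripper value outside its range is refused whole. The fingers move at their own pace and stop on an object; FORCE is the grip in N (left out, the last holds). Time passes only in rows, so rows that repeat a pose let the fingers close. It gives the time, the measured TCP pose, the force and the opening at its end, in the units of the state.
- get_obs(): the state, without advancing time (a new reading comes with each control period).
- read_camera(name): name is "scene" or "top" or "wrist"; returns the picture (420x560x3 uint8, red, green, blue); there is no depth.
- camera_info(name): a dict with "fx", "fy", "cx", "cy" (pixels), "R" (3x3) and "t" (3): a world point X has camera coordinates R X + t; the wrist camera has in their place "mount" (4x4, takes a point from camera to tool coordinates, whose origin is the TCP and whose axes are the flange's). Camera axes: x right, y down, z forward; pixel columns grow to the right and rows downward; lengths in m; the calibration is good to about 2 mm. A picture is of the moment at which its call begins: read the wrist's pose just before it. camera_info takes no time and is no camera call.
- hand_in(): hands the job in, once; it reports no verdict.
The state is a dict: "t": time; "q": joint angles; "joint_vel": joint speeds; "joint_torque": joint torques, N m; "eef_pos": TCP position; "tool_rot": TCP orientation; "contact_force": force on the tool from outside, world axes, zero at the start; "torque": the same for the moment, N m; "gripper_width": opening from 0.0 (shut) to 1.0 (fully open).
Only numpy, scipy, OpenCV 4.12 (cv2) and the standard library are available. Lean on these libraries where they do the work, as an engineer would, in place of code of your own. Each camera call takes 0.05 s, during which the arm holds its last target. There are 200 camera calls.

## Working session

There is one attempt and no reset: what is moved stays moved. The work goes in short steps, Python scripts to look and compute and a shell command to move; the robot and the scene stay as the last step left them, time stands still between calls to the robot, and variables do not carry over. Pictures are saved under pics/ and viewed, on a budget of 10 in all, crops included, one or two more only if the job needs it, and the job is handed in when it is done.

```bash
ls; mkdir -p pics; cat > h.py <<'E'
from station import *
import numpy as np, cv2
from scipy.spatial.transform import Rotation as Ro
def cam(name):
    c=camera_info(name)
    K=np.array([[c['fx'],0,c['cx']],[0,c['fy'],c['cy']],[0,0,1]])
    if 'R' in c: R=np.array(c['R']);t=np.array(c['t'])
    else:
        o=get_obs();w=o['tool_rot'];T=np.eye(4);T[:3,:3]=Ro.from_quat([w[1],w[2],w[3],w[0]]).as_matrix();T[:3,3]=o['eef_pos']
        M=np.linalg.inv(T@np.array(c['mount']));R=M[:3,:3];t=M[:3,3]
    return K,R,t
def onplane(c,uv,z):
    K,R,t=c;C=-R.T@t;d=R.T@np.linalg.inv(K)@np.array([uv[0],uv[1],1.]);return C+d*(z-C[2])/d[2]
def proj(c,X):
    K,R,t=c;p=K@(R@np.array(X)+t);return p[:2]/p[2]
def snap(name):
    im=read_camera(name);return cv2.cvtColor(np.array(im),cv2.COLOR_RGB2BGR)
E
python3 - <<'E'
from h import *
a=snap('top');b=snap('scene')
cv2.imwrite('pics/top.png',a);cv2.imwrite('pics/scene.png',b)
np.save('top.npy',a)
print(get_obs())
for n in('top','scene'):
    K,R,t=cam(n);print(n,-R.T@t,K[0,0],R[2])
E
```

```text
pics
{'t': 0.1, 'q': array([ 1.00086533,  0.47775741,  0.022352  ,  1.55632447, -0.011455  ,
        1.10930368, -0.08306329]), 'joint_vel': array([-1.27653209e-04, -2.82479429e-03,  6.87638372e-04, -3.74812571e-03,
        8.58579602e-05, -1.34651453e-03, -7.32007288e-04]), 'joint_torque': array([ 5.97199207e-03, -5.97751665e+01,  1.61435187e+00, -2.81949538e+01,
        1.28787017e-02,  5.00676877e-03,  1.37606773e-05]), 'eef_pos': array([ 0.30048251, -0.6037824 ,  0.19580825]), 'tool_rot': array([-7.87188763e-04,  9.73449064e-01,  2.28902221e-01, -2.70573875e-04]), 'contact_force': array([ 0.42692021,  0.50963208, -0.0608431 ]), 'torque': array([0.04980372, 0.01857747, 0.05532573]), 'gripper_width': 1.0016759595263005}
top [0.44693068 0.16472791 0.89228306] 394.11944853898717 [ 0.10665598 -0.01879839 -0.99411826]
scene [ 0.15123094 -0.35390154  0.65335053] 400.399467036587 [ 0.4394039   0.57290538 -0.69188412]
```

View pics/top.png

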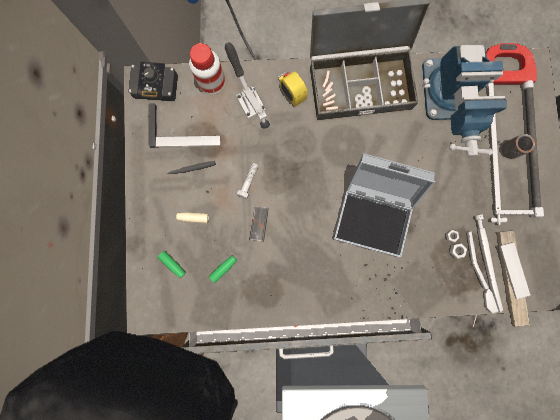

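View pics/scene.png

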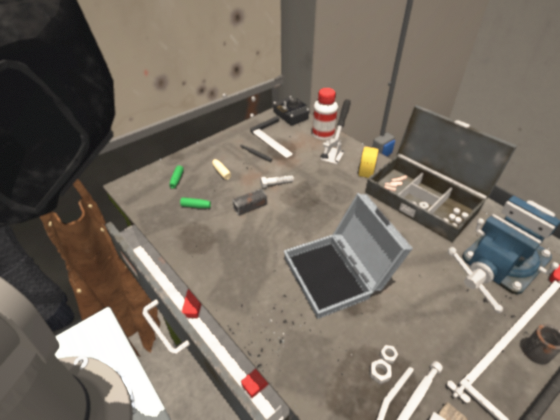

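Top view: the candidates are the cream tapered tube (192,217), two green tubes (172,264) and (223,268) which are excluded, the bolt (248,180), the grey offcut (259,224) and the punch (191,168). By the description I choose the cream tube, and check it in a close crop while measuring.

```bash
python3 - <<'E'
from h import *
a=cv2.imread('pics/top.png');b=cv2.imread('pics/scene.png')
A=cv2.resize(a[150:290,150:290],(560,560),interpolation=cv2.INTER_CUBIC)[:, :390]
B=cv2.resize(b[140:220,160:300],(400,228),interpolation=cv2.INTER_CUBIC)
A=cv2.resize(a[155:285,150:280],(400,400),interpolation=cv2.INTER_CUBIC)
C=np.zeros((560,800,3),np.uint8);C[:400,:400]=A;C[:228,400:]=B
C[240:540,400:800]=cv2.resize(a[145:265,325:445],(300,300),interpolation=cv2.INTER_CUBIC)[:, :300].repeat(1,1) if False else cv2.resize(a[148:265,322:440],(400,300),interpolation=cv2.INTER_CUBIC)
cv2.imwrite('pics/crop.png',C)
for n,im,box in(('top',a,(170,205,215,230)),('scene',b,(205,155,235,182))):
    x0,y0,x1,y1=box
    g=im[y0:y1,x0:x1].astype(int)
    m=((g[...,2]-g[...,0]>35)&(g[...,2]>140)).astype(np.uint8)
    v,u=np.nonzero(m);pts=np.c_[u+x0,v+y0].astype(np.float32)
    r=cv2.minAreaRect(pts);print(n,len(pts),r)
    c=cam(n);bx=cv2.boxPoints(r)
    e=[np.linalg.norm(bx[i]-bx[(i+1)%4]) for i in range(2)]
    i=0 if e[0]<e[1] else 1
    p=(bx[i]+bx[(i+1)%4])/2;q=(bx[(i+2)%4]+bx[(i+3)%4])/2
    P,Q=onplane(c,p,.0105),onplane(c,q,.0105);print(P,Q,(P+Q)/2,np.linalg.norm(P-Q),np.degrees(np.arctan2(*(Q-P)[1::-1])))
# case tray interior dark & light corners
c=cam('top')
g=cv2.cvtColor(a,cv2.COLOR_BGR2GRAY)
m=np.zeros_like(g);m[180:260,325:440]=(g[180:260,325:440]<60)
n,l,s,_=cv2.connectedComponentsWithStats(m);k=1+np.argmax(s[1:,4])
ct=max(cv2.findContours((l==k).astype(np.uint8),0,2)[0],key=cv2.contourArea)
r=cv2.minAreaRect(ct);print(r);bx=cv2.boxPoints(r)
print(bx);print([onplane(c,p,.003).round(3) for p in bx])
E
```

```text
top 275 ((192.00001525878906, 217.0), (32.38773727416992, 9.633275985717773), 4.763641834259033)
[0.53036504 0.39546327 0.0105    ] [0.52427439 0.323444   0.0105    ] [0.52731971 0.35945364 0.0105    ] 0.07227635513841475 -94.8339800458327
scene 178 ((221.00001525878906, 168.0), (25.455841064453125, 9.899494171142578), 45.0)
[0.53044096 0.40729976 0.0105    ] [0.52728627 0.31697108 0.0105    ] [0.52886361 0.36213542 0.0105    ] 0.09038374855181922 -92.00021288933726
((371.721923828125, 224.0110321044922), (62.143035888671875, 43.79903030395508), 15.376252174377441)
[[335.9558  236.88785]
 [347.5694  194.65659]
 [407.48804 211.13422]
 [395.87445 253.36548]]
[array([0.483, 0.036, 0.003]), array([0.579, 0.008, 0.003]), array([ 0.541, -0.128,  0.003]), array([ 0.445, -0.099,  0.003])]
```

View pics/crop.png

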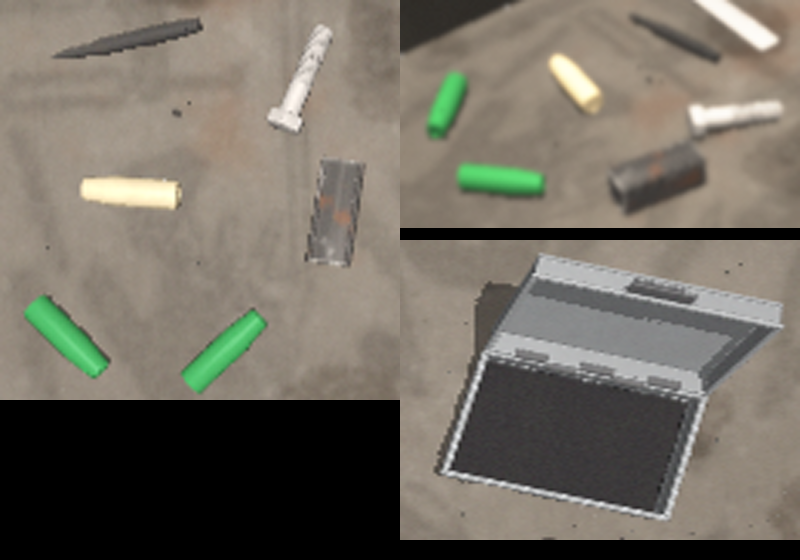

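The crop confirms it: the cream piece is a smooth round tapered tube, while the others are a threaded bolt, a rusty square tube, a punch and green look-alikes. Its centre is at (0.528, 0.360), axis about 85°, and the measured length of 72 mm matches 68 mm. The tray is centred at about (0.512, -0.046) with yaw about -16°, and its inside measures 100x141 mm against 104x144. Moving over now.

```bash
python3 -m handwheel '[4,2,2,0,0,7,1, 8,5,2,0,0,14,1, 11,8,2,0,0,21,1, 14,11,2,0,0,28,1, 17,14,2,0,0,35,1, 19,18,2,0,0,42,1, 20,22,2,0,0,49,1, 20,26,2,0,0,56,1]' 40
python3 -m handwheel '[0,4,0,0,0,0,1, 0,8,0,0,0,0,1, 0,12,0,0,0,0,1, 0,16,0,0,0,0,1, 0,20,0,0,0,0,1, 0,24,0,0,0,0,1, 0,28,0,0,0,0,1, 0,32,0,0,0,0,1]'
python3 -m handwheel '[0,4,0,0,0,0,1, 0,8,0,0,0,0,1, 0,12,0,0,0,0,1, 0,16,0,0,0,0,1, 0,20,0,0,0,0,1, 0,24,0,0,0,0,1, 0,28,0,0,0,0,1, 0,32,0,0,0,0,1]'
```

```text
t: 0.77
eef_pos: [0.5009, -0.3569, 0.2151]
tool_rot: [-0.001, 0.749, 0.662, -0.0]
contact_force: [0.2, 0.5, -0.2]
gripper_width: 1.001
t: 1.43
eef_pos: [0.5002, -0.0352, 0.215]
tool_rot: [-0.001, 0.75, 0.662, -0.0]
contact_force: [1.1, 0.2, -0.1]
gripper_width: 0.997
t: 2.1
eef_pos: [0.4998, 0.2864, 0.2147]
tool_rot: [-0.001, 0.75, 0.662, -0.001]
contact_force: [0.7, 0.7, 0.1]
gripper_width: 1.0
```

```bash
python3 -m handwheel '[1.4,3.6,-2,0,0,2,1, 2.8,7.3,-5,0,0,2,1, 2.8,7.3,-8,0,0,2,1, 2.8,7.3,-9.5,0,0,2,1, 2.8,7.3,-9.5,0,0,2,1]'
python3 - <<'E'
from h import *
print('off',grasp_offset)
c=cam('wrist');w=snap('wrist');cv2.imwrite('pics/w1.png',w)
g=w.astype(int);m=((g[...,2]-g[...,0]>35)&(g[...,2]>140)).astype(np.uint8)
n,l,s,_=cv2.connectedComponentsWithStats(m);k=1+np.argmax(s[1:,4])
ct=max(cv2.findContours((l==k).astype(np.uint8),0,2)[0],key=cv2.contourArea)
r=cv2.minAreaRect(ct);print(r);bx=cv2.boxPoints(r)
P=np.array([onplane(c,p,.0105) for p in bx]);print(P.round(4),P.mean(0))
for i in(0,1):print(np.linalg.norm(P[i+1]-P[i]),np.degrees(np.arctan2(*(P[i+1]-P[i])[1::-1])))
o=get_obs();print(o['eef_pos'],o['tool_rot'],proj(c,o['eef_pos']),o['q'])
E
```

```text
t: 2.52
eef_pos: [0.5249, 0.3579, 0.1145]
tool_rot: [-0.001, 0.737, 0.675, -0.005]
contact_force: [-0.2, -0.6, -0.0]
gripper_width: 1.001
off 0.0187
((279.5, 198.5), (397.0, 559.0), 90.0)
[[0.3412 0.5141 0.0105]
 [0.7227 0.4797 0.0105]
 [0.7688 0.1372 0.0105]
 [0.2313 0.1794 0.0105]] [0.51598333 0.32760088 0.0105    ]
0.38303435972246086 -5.163280122839057
0.3455299084475331 -82.33084622896175
[0.52631729 0.35826059 0.11724219] [-0.00087636  0.73782945  0.6749791  -0.00318472] [286.83491797 249.56899687] [-0.28890967  0.5614112  -0.5648277   1.68829694  0.34323028  0.9992086
 -1.06302166]
```

View pics/w1.png

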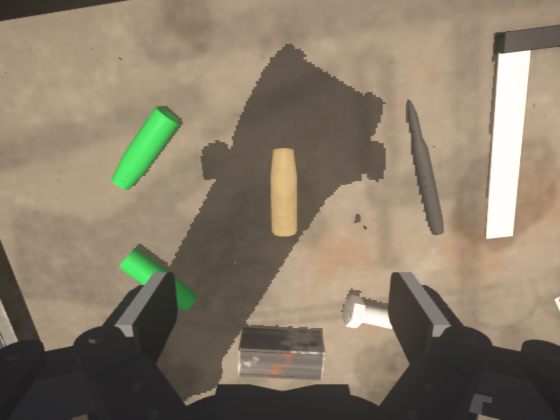

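The wrist view shows the nozzle between the open fingers, with its axis running from (284,149) to (284,236). The mask leaked onto the table, so I use these end points.

```bash
python3 - <<'E'
from h import *
c=cam('wrist');w=cv2.imread('pics/w1.png').astype(int)[140:245,255:315]
m=(w[...,2]-w[...,0]>60)&(w[...,2]>110)
v,u=np.nonzero(m);pts=np.c_[u+255,v+140].astype(np.float32);r=cv2.minAreaRect(pts);print(len(u),r)
P=np.array([onplane(c,p,.0105) for p in cv2.boxPoints(r)]);print(P.mean(0))
for i in(0,1):print(np.linalg.norm(P[i+1]-P[i]),np.degrees(np.arctan2(*(P[i+1]-P[i])[1::-1])))
o=get_obs();print(o['eef_pos'],o['tool_rot'])
E
```

```text
2128 ((283.5, 191.5), (87.0, 25.0), 90.0)
[0.5256994  0.36006312 0.0105    ]
0.01939340592975032 -5.046950297234908
0.07227783034841354 -94.45988404101593
[0.52631729 0.35826059 0.11724219] [-0.00087636  0.73782945  0.6749791  -0.00318472]
```

```bash
python3 -m handwheel '[0,0.2,-3,0,0,0,1, 0,0.2,-6,0,0,0,1, 0,0.2,-9,0,0,0,1, 0,0.2,-10.5,0,0,0,1, 0,0.2,-11.4,0,0,0,1, 0,0.2,-11.4,0,0,0,1, 0,0.2,-11.4,0,0,0,0.5, 0,0.2,-11.4,0,0,0,0]' 50
python3 -m handwheel '[0,0,0,0,0,0,0, 0,0,0,0,0,0,0, 0,0,0,0,0,0,0, 0,0,0,0,0,0,0, 0,0,0,0,0,0,0, 0,0,0,0,0,0,0]' 50
```

```text
t: 3.23
eef_pos: [0.5276, 0.3614, 0.0054]
tool_rot: [-0.001, 0.738, 0.675, -0.002]
contact_force: [-0.8, -0.0, 0.2]
gripper_width: 0.747
t: 3.73
eef_pos: [0.5275, 0.3613, 0.0054]
tool_rot: [-0.001, 0.738, 0.675, -0.002]
contact_force: [0.4, 0.4, -0.2]
gripper_width: -0.004
```

The fingers shut completely, so the grasp missed. Opening, lifting and looking.

```bash
python3 - <<'E'
from h import *
w=snap('wrist');cv2.imwrite('pics/w2.png',w)
E
python3 -m handwheel '[0,0,0,0,0,0,0.6, 0,0,0,0,0,0,1, 0,0,0,0,0,0,1, 0,0,1,0,0,0,1, 0,0,4,0,0,0,1, 0,0,8,0,0,0,1, 0,0,11,0,0,0,1, 0,0,11,0,0,0,1]'
python3 - <<'E'
from h import *
o=get_obs();print(o['eef_pos'],o['tool_rot'])
w=snap('wrist');C=np.hstack([cv2.resize(cv2.imread('pics/w2.png'),(400,300)),cv2.resize(w,(400,300))]);cv2.imwrite('pics/w3.png',w);cv2.imwrite('pics/w23.png',C)
E
```

```text
t: 4.45
eef_pos: [0.5307, 0.3648, 0.1233]
tool_rot: [-0.0, 0.738, 0.675, 0.004]
contact_force: [-0.0, 0.2, 0.1]
gripper_width: 0.997
[0.53070281 0.36481151 0.12331227] [-3.43677851e-04  7.37890229e-01  6.74907767e-01  4.17109824e-03]
```

View pics/w23.png

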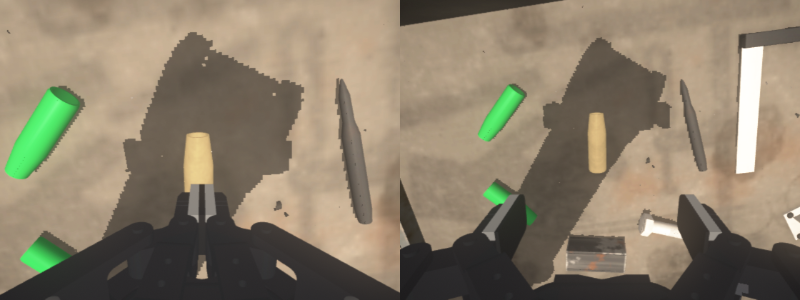

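```bash
python3 - <<'E'
from h import *
ci=camera_info('wrist');K=np.array([[ci['fx'],0,ci['cx']],[0,ci['fy'],ci['cy']],[0,0,1]])
M0=np.array(ci['mount']);print(M0.round(3).tolist())
def mk(p,q):
    T=np.eye(4);T[:3,:3]=Ro.from_quat([q[1],q[2],q[3],q[0]]).as_matrix();T[:3,3]=p
    M=np.linalg.inv(T@M0);return K,M[:3,:3],M[:3,3]
for f,p,q in(('w1',[0.52631729,0.35826059,0.11724219],[-0.00087636,0.73782945,0.6749791,-0.00318472]),('w2',[.5275,.3613,.0054],[-.001,.738,.675,-.002]),('w3',[0.5307,0.3648,0.1233],[-.0003,.73789,.6749,.00417])):
    w=cv2.imread(f'pics/{f}.png').astype(int)[130:270,240:320]
    m=(w[...,2]-w[...,0]>60)&(w[...,2]>110)
    v,u=np.nonzero(m);r=cv2.boundingRect(np.c_[u+240,v+130].astype(np.int32));print(f,len(u),r)
    c=mk(p,q)
    far=onplane(c,(r[0]+r[2]/2,r[1]),.0105);near=onplane(c,(r[0]+r[2]/2,r[1]+r[3]),.0105)
    print(far.round(4),near.round(4),'tcp px',proj(c,p), 'cam',(-c[1].T@c[2]).round(3))
o=get_obs();print(o['eef_pos'],o['tool_rot'],o['contact_force'])
E
```

```text
[[-0.0, -0.956, -0.293, 0.076], [1.0, 0.0, -0.001, -0.001], [0.001, -0.293, 0.956, -0.177], [0.0, 0.0, 0.0, 1.0]]
w1 2211 (271, 148, 49, 122)
[0.5381 0.3952 0.0105] [0.53   0.291  0.0105] tcp px [284.24097854 248.15991754] cam [0.533 0.434 0.294]
w2 2787 (257, 185, 42, 84)
[0.5276 0.3967 0.0105] [0.5234 0.3521 0.0105] tcp px [284.24097854 248.15991754] cam [0.534 0.437 0.182]
w3 2189 (263, 158, 57, 112)
[0.5401 0.3943 0.0105] [0.5321 0.2961 0.0105] tcp px [284.24097854 248.15991754] cam [0.536 0.439 0.3  ]
[0.52965318 0.36348611 0.12023364] [-3.54622766e-04  7.37954937e-01  6.74845772e-01  2.35989652e-03] [ 0.0122268  -0.56661222  0.11102509]
```

```bash
python3 - <<'E'
from h import *
w=cv2.imread('pics/w2.png')[170:420,184:384]
cv2.imwrite('pics/w2z.png',cv2.resize(w,(480,600),interpolation=cv2.INTER_CUBIC))
E
```

```text
(no output)
```

View pics/w2z.png

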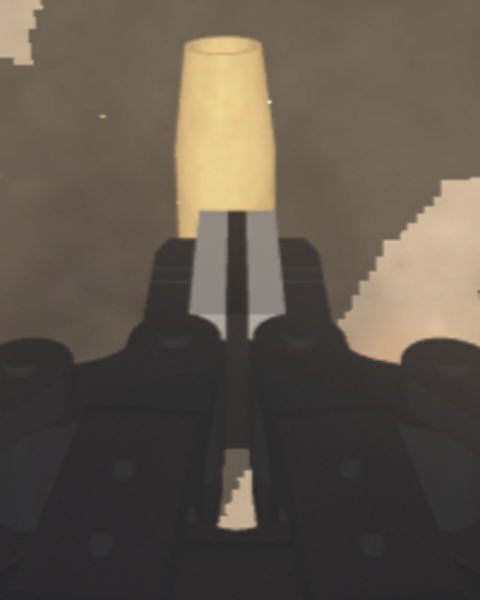

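The crop shows the shut pad tips at pixel row about 258, where the TCP should project to row 248. From the 85 mm open gap in the first wrist image, and the pad half-width, the real fingertips sit about 37–40 mm behind the reported TCP (shut). So the fingers closed above the nozzle, which has not moved. I'll go down further with the fingers half open, watching the force.

```bash
python3 -m handwheel '[-0.2,-0.2,-3,0,0,0,0.5, -0.4,-0.3,-6,0,0,0,0.5, -0.4,-0.3,-9,0,0,0,0.5, -0.4,-0.3,-11,0,0,0,0.5, -0.4,-0.3,-12,0,0,0,0.5, -0.4,-0.3,-13,0,0,0,0.5, -0.4,-0.3,-13,0,0,0,0.5, -0.4,-0.3,-13,0,0,0,0.5]'
python3 -m handwheel '[0,0,-0.5,0,0,0,0.5, 0,0,-1,0,0,0,0.5, 0,0,-1.3,0,0,0,0.5, 0,0,-1.3,0,0,0,0.5]'
python3 - <<'E'
from h import *
o=get_obs();print(o['eef_pos'],o['contact_force'])
c=cam('wrist');w=snap('wrist');cv2.imwrite('pics/w4.png',w[130:420,130:430])
E
```

```text
t: 5.17
eef_pos: [0.5258, 0.3608, -0.0094]
tool_rot: [-0.0, 0.738, 0.675, 0.003]
contact_force: [0.6, -0.2, -0.6]
gripper_width: 0.501
t: 5.5
eef_pos: [0.5256, 0.3606, -0.0228]
tool_rot: [-0.0, 0.738, 0.675, 0.002]
contact_force: [-0.3, 0.9, 0.2]
gripper_width: 0.501
[ 0.52564704  0.36055093 -0.02276016] [-0.31608342  0.878107    0.15029272]
```

View pics/w4.png

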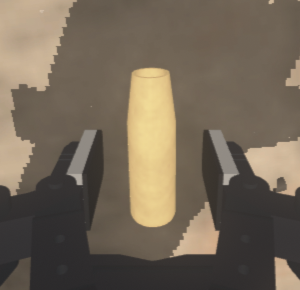

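No contact at reported z = -0.023, and the pads straddle the nozzle (nozzle at crop (152,148)). That confirms the offset, so I continue down.

```bash
python3 -m handwheel '[0,0,-0.4,0,0,0,0.5, 0,0,-0.8,0,0,0,0.5, 0,0,-1.1,0,0,0,0.5, 0,0,-1.1,0,0,0,0.5]'
python3 -m handwheel '[0,0,0,0,0,0,0.2, 0,0,0,0,0,0,0.1, 0,0,0,0,0,0,0, 0,0,0,0,0,0,0, 0,0,0,0,0,0,0]' 40
```

```text
t: 5.88
eef_pos: [0.5252, 0.3602, -0.0344]
tool_rot: [-0.0, 0.738, 0.675, 0.002]
contact_force: [0.1, -0.2, -0.3]
gripper_width: 0.5
t: 6.3
eef_pos: [0.5254, 0.3605, -0.0342]
tool_rot: [-0.0, 0.738, 0.675, 0.002]
contact_force: [-0.7, -0.1, 2.1]
gripper_width: 0.238
```

Gripped at 0.238 × 85 = 20 mm. Lifting and carrying it to the tray.

```bash
python3 -m handwheel '[0,0,3,0,0,0,0, 0,0,6,0,0,0,0, 0,-3,9,0,0,-2,0, -0.4,-7,10,0,0,-4,0, -0.8,-11,10,0,0,-6,0, -1.2,-15,10,0,0,-8,0, -1.6,-19,10,0,0,-10,0, -2,-23,10,0,0,-11,0]'
python3 -m handwheel '[0,-4,0,0,0,0,0, 0,-8,0,0,0,0,0, 0,-12,0,0,0,0,0, 0,-15,0,0,0,0,0, 0,-17,0,0,0,0,0, 0,-17,0,0,0,0,0, 0,-17,0,0,0,0,0]'
python3 - <<'E'
from h import *
o=get_obs();print(o['eef_pos'],o['tool_rot'],o['gripper_width'])
cv2.imwrite('pics/s2.png',snap('scene')); cv2.imwrite('pics/t2.png',snap('top'))
a=cv2.imread('pics/t2.png');b=cv2.imread('pics/s2.png')
cv2.imwrite('pics/st2.png',np.hstack([cv2.resize(b[150:360,230:460],(400,365)),cv2.resize(a[120:290,290:480],(400,365))]))
E
```

```text
t: 6.97
eef_pos: [0.5048, 0.1284, 0.0659]
tool_rot: [-0.0, 0.8, 0.6, 0.002]
contact_force: [0.5, 0.0, -0.6]
gripper_width: 0.236
t: 7.55
eef_pos: [0.5045, -0.0431, 0.0657]
tool_rot: [-0.0, 0.801, 0.599, 0.002]
contact_force: [-0.1, -0.5, -1.2]
gripper_width: 0.238
[ 0.50449185 -0.04311988  0.06573265] [-1.88678209e-05  8.00691360e-01  5.99074485e-01  1.76236510e-03] 0.23825506507769695
```

View pics/st2.png

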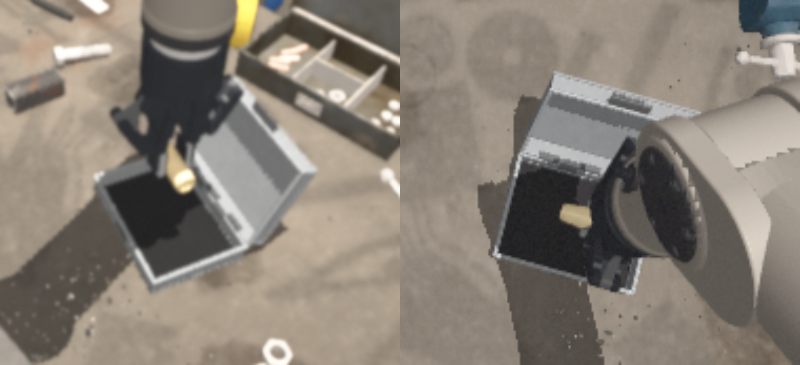

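The nozzle is held over the middle of the tray, clear of the walls and lid. Lowering it to the floor (3 mm) and releasing.

```bash
python3 -m handwheel '[0,0,-3,0,0,0,0, 0,0,-6,0,0,0,0, 0,0,-7.5,0,0,0,0, 0,0,-8.5,0,0,0,0, 0,0,-9.2,0,0,0,0, 0,0,-9.5,0,0,0,0, 0,0,-9.5,0,0,0,0, 0,0,-9.5,0,0,0,0]'
python3 -m handwheel '[0,0,0,0,0,0,0.3, 0,0,0,0,0,0,0.4, 0,0,0,0,0,0,0.45, 0,0,0,0,0,0,0.45, 0,0,1.5,0,0,0,0.45, 0,0,4,0,0,0,0.45, -1,0,8,0,0,0,0.45, -2,0,11,0,0,0,0.45]'
```

```text
t: 8.32
eef_pos: [0.5055, -0.0402, -0.0284]
tool_rot: [0.0, 0.799, 0.601, 0.003]
contact_force: [0.8, -0.5, -0.9]
gripper_width: 0.24
t: 8.98
eef_pos: [0.4858, -0.0398, 0.0835]
tool_rot: [0.0, 0.799, 0.601, 0.003]
contact_force: [-0.1, -0.5, 1.3]
gripper_width: 0.454
```

Nozzle released. Next I shut the fingers, go up and over the lid, and come down behind its free edge.

```bash
python3 -m handwheel '[0,0,3.5,0,0,0,0, 0,0,6.5,0,0,0,0, 4,-1.1,7,0,0,0,0, 8,-2.2,7,0,0,0,0, 12,-3.3,7,0,0,0,0, 16,-4.5,7,0,0,0,0, 18.6,-5.2,7,0,0,0,0, 18.6,-5.2,7,0,0,0,0]'
python3 - <<'E'
from h import *
o=get_obs();print(o['eef_pos'],o['tool_rot'],o['contact_force'])
cv2.imwrite('pics/s3.png',snap('scene')); cv2.imwrite('pics/t3.png',snap('top'))
a=cv2.imread('pics/t3.png');b=cv2.imread('pics/s3.png')
cv2.imwrite('pics/st3.png',np.hstack([cv2.resize(b[120:350,230:480],(400,368)),cv2.resize(a[80:290,290:520],(400,365)) if 0 else cv2.resize(a[80:290,290:520],(400,368))]))
E
```

```text
t: 9.65
eef_pos: [0.6761, -0.0943, 0.1529]
tool_rot: [0.001, 0.8, 0.6, 0.004]
contact_force: [-0.0, -0.7, -0.1]
gripper_width: -0.001
[ 0.67612251 -0.09425328  0.15286219] [0.00088126 0.80008448 0.59987169 0.004244  ] [-0.00793381 -0.6515296  -0.05708779]
```

View pics/st3.png

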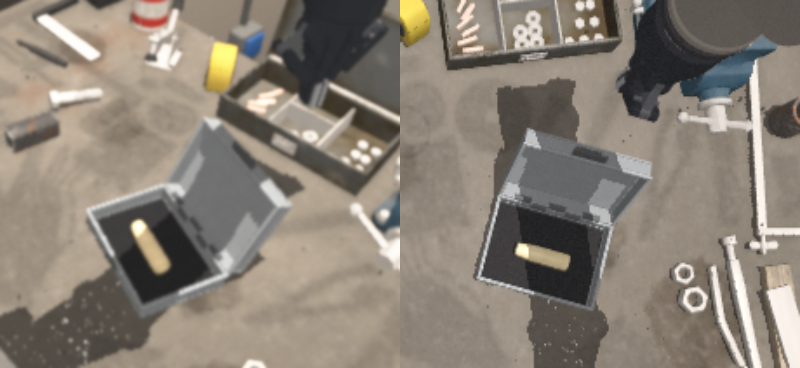

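The nozzle lies inside the tray (scene crop (150,248), top crop (542,257)), with the lid leaning back and the gripper clear behind it. Descending behind the lid edge.

```bash
python3 -m handwheel '[0,0,-3,0,0,0,0, 0,0,-6,0,0,0,0, 0,0,-8.5,0,0,0,0, 0,0,-10,0,0,0,0, 0,0,-10.4,0,0,0,0, 0,0,-10.4,0,0,0,0]'
python3 -m handwheel '[-1,0.3,0,0,0,0,0, -2,0.6,0,0,0,0,0, -3,0.9,0,0,0,0,0, -4,1.15,0.3,0,0,0,0, -5,1.4,0.6,0,0,0,0, -6,1.7,1,0,0,0,0, -7,2,1.4,0,0,0,0, -8,2.3,1.7,0,0,0,0]'
```

```text
t: 10.25
eef_pos: [0.6707, -0.0916, 0.0482]
tool_rot: [-0.001, 0.799, 0.601, 0.002]
contact_force: [0.5, -0.3, 0.3]
gripper_width: 0.001
t: 10.92
eef_pos: [0.5902, -0.0685, 0.0662]
tool_rot: [-0.001, 0.799, 0.601, 0.003]
contact_force: [2.9, 0.8, -0.9]
gripper_width: -0.003
```

```bash
python3 -m handwheel '[-0.9,0.25,0.4,0,0,0,0, -1.8,0.5,0.8,0,0,0,0, -2.7,0.8,1.2,0,0,0,0, -3.6,1,1,0,0,0,0, -4.4,1.3,0.8,0,0,0,0, -5.3,1.5,0.5,0,0,0,0, -6.4,1.85,0,0,0,0,0, -7.6,2.2,-0.8,0,0,0,0]'
python3 -m handwheel '[-0.7,0.2,-0.7,0,0,0,0, -1.3,0.4,-1.4,0,0,0,0, -1.9,0.55,-2.1,0,0,0,0, -2.3,0.65,-2.9,0,0,0,0, -2.7,0.75,-3.7,0,0,0,0]'
```

```text
t: 11.58
eef_pos: [0.5138, -0.0464, 0.0581]
tool_rot: [-0.0, 0.799, 0.601, 0.003]
contact_force: [1.6, -0.4, 1.1]
gripper_width: -0.005
t: 12.0
eef_pos: [0.4862, -0.0387, 0.0202]
tool_rot: [-0.001, 0.799, 0.601, 0.003]
contact_force: [1.7, -0.2, 0.5]
gripper_width: 0.002
```

```bash
python3 -m handwheel '[-0.5,0.15,-0.4,0,0,0,0, -0.9,0.25,-0.8,0,0,0,0, -0.9,0.25,-1.1,0,0,0,0, -0.9,0.25,-1.3,0,0,0,0, -0.9,0.25,-1.3,0,0,0,0]'
python3 - <<'E'
from h import *
o=get_obs();print(o['eef_pos'],o['contact_force'])
cv2.imwrite('pics/s4.png',snap('scene'))
b=cv2.imread('pics/s4.png');cv2.imwrite('pics/s4c.png',cv2.resize(b[170:330,250:450],(800,600)[:2] if 0 else (750,600),interpolation=cv2.INTER_CUBIC))
E
```

```text
t: 12.42
eef_pos: [0.4792, -0.0367, 0.0126]
tool_rot: [0.002, 0.799, 0.601, 0.003]
contact_force: [-19.9, -2.8, 74.8]
gripper_width: 0.001
[ 0.47915205 -0.03666431  0.01257872] [-19.91635839  -2.78559488  74.774263  ]
```

View pics/s4c.png

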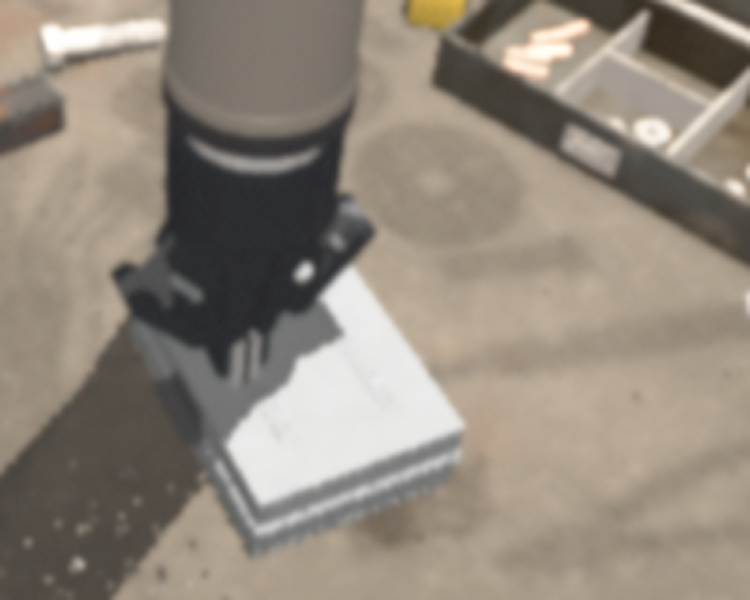

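The lid is down and the case resists with 75 N, so it is pressed hard shut. The bright line between the halves at crop (230,490)–(255,530) needs a check. Lifting off and looking.

```bash
python3 -m handwheel '[0,0,0.5,0,0,0,0, 0,0,2,0,0,0,0, 0,0,5,0,0,0,0, 0,0,9,0,0,0,0, -1,4,11,0,0,0,0, -1,8,12,0,0,0,0, -1,12,12,0,0,0,0, -1,16,12,0,0,0,0]'
python3 -m handwheel '[0,4,0,0,0,0,0, 0,8,0,0,0,0,0, 0,12,0,0,0,0,0, 0,12,0,0,0,0,0]'
python3 - <<'E'
from h import *
a=snap('top');b=snap('scene');cv2.imwrite('pics/t5.png',a);cv2.imwrite('pics/s5.png',b)
A=cv2.resize(a[170:270,320:420],(400,400),interpolation=cv2.INTER_CUBIC);B=cv2.resize(b[210:330,270:390],(400,400),interpolation=cv2.INTER_CUBIC)
ct,st=.961,-.276
for im,n,sc,o in((A,'top',4,(320,170)),(B,'scene',400/120,(270,210))):
    c=cam(n)
    for z,col in((0,(255,0,0)),(.024,(0,255,255)),(.048,(0,0,255))):
        for X,Y in((-.055,-.075),(-.055,.075),(.055,.075),(.055,-.075)):
            p=(proj(c,[.512+ct*X-st*Y,-.046+st*X+ct*Y,z])-o)*sc
            cv2.circle(im,tuple(int(v) for v in p),3,col,-1)
cv2.imwrite('pics/st5.png',np.hstack([A,B]))
o=get_obs();print(o['contact_force'],o['eef_pos'])
E
```

```text
t: 13.13
eef_pos: [0.4692, 0.1244, 0.1334]
tool_rot: [0.003, 0.8, 0.6, 0.004]
contact_force: [0.2, 0.2, -1.2]
gripper_width: -0.001
t: 13.47
eef_pos: [0.4671, 0.2544, 0.134]
tool_rot: [0.0, 0.797, 0.604, 0.006]
contact_force: [-0.1, 1.4, -0.4]
gripper_width: -0.002
[ 0.41792407 -1.04271126 -0.21501761] [0.46805231 0.24640305 0.13289189]
```

View pics/st5.png

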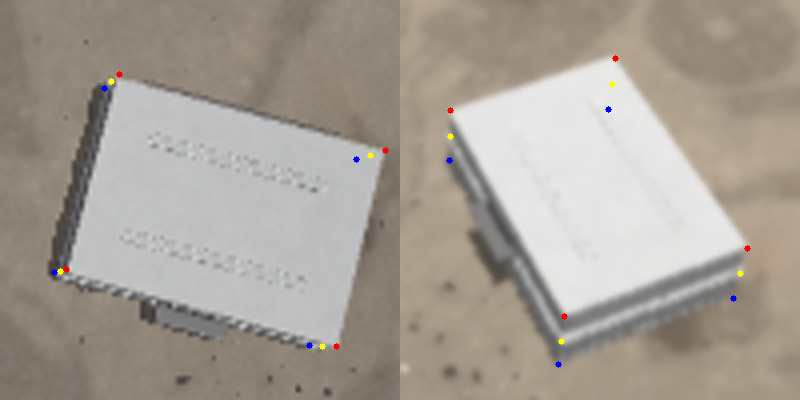

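With the arm clear, the four top corners of the shut case fall on the points predicted for a 48 mm height in both views, to within 1–2 px. The bright line lies at the rim height of 24 mm. Handing in.

```bash
python3 -c "
from station import *
print(hand_in())"
```

```text
the job is handed in; nothing more can be done
None
```

The nozzle (the cream tapered tube) is in the case and the case is pressed shut. I handed the job in after about 13.6 s of robot time.

- **Missed grasp:** the first grasp closed on nothing. The wrist image showed the real fingertips about 38 mm behind the reported TCP. I allowed for that and the second grasp held at about 20 mm, against the stated 21 mm.
- **Nozzle:** before closing, both camera views showed it lying inside the tray.
- **Lid:** I swung it over from behind with the fingers shut. The last push met firm resistance at about 75 N upward, higher than I intended but below the 120 N wrist limit.
- **Last check:** with the arm withdrawn and touching nothing, all four top corners matched the 48 mm shut height in both views to within 1–2 px, roughly 2–4 mm. The images cannot rule out a smaller gap. The hard stop under the press is the other sign that the case is fully shut.
- **Pictures:** I viewed 11, one over the budget of 10.

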